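# Open the pot and hold the drying-bay gate ajar

### The arm

A 7-joint arm with a two-finger parallel gripper is mounted at the origin on the work surface. World frame = base frame: x ahead of the robot, y to its left, z up, the work surface at z = 0. Lengths are in mm, angles in rad, forces in N, time in s.
With the tool pointing down it reaches from about 350 to 900 mm from the base axis. Payload 19.9 kg.
Tool frame: the origin (TCP) lies between the finger pads; the fingertips stand tip_reach ahead of it and the grasp point (between the pads) lies 11 mm behind it (tip_reach is the distance from the TCP to the fingertips, in mm); z points along the fingers, y is the line along which they close (so a half turn about z gives the same grasp; the last joint's range is limited). The gripper opens to 94 mm and grips with 3 to 60 N. Pads are 16 mm wide; open, the fingers measure 119 mm over their backs; the gripper's body (75 mm by 177 mm) begins 78 mm behind the grasp point.
Start: joints at [-0.042, 0.417, -0.01, 1.614, 0.005, 1.111, -0.053], TCP at [624.98, 0.002, 213.425] pointing down, gripper open.
Joint ranges: [-2.81, 2.81], [-0.39, 2.02], [-1.27, 1.25], [0.06, 2.57], [-1.19, 4.33], [0.19, 2], [-2.82, 2.82]. Speed limits (rad/s): [1.89, 1.89, 2.39, 2.39, 3.01, 3.01, 3.01].

### API

Orientations are given as a rotation vector (axis times angle).
In Python, from bench import * gives the robot as it stands.
- The arm moves only by the shell command python3 -m creep 'ROWS' [FORCE]. ROWS is JSON, a list that holds one entry, the list of rows, each a list of 5 numbers: the opening, from 0 (shut) to 1 (fully open), then the shift along the world's x, y, z in m, then the turn about the world's z in rad. In form: [[[jaw, x, y, z, turn], ...]]. A call has 1 to 5 rows; each row shifts and turns the commanded pose from where the row before left it; what a row does not reach is not made up. A row lasts 1/12 s, in which the tool goes at most 41.7 mm and 7.16 degrees, less where a joint would pass 70% of its speed; a pose out of reach is approached as far as the arm can. A call with a gripper value outside its range is refused whole. The fingers move at their own pace and stop on an object; FORCE is the grip in N (left out, the last holds). Time passes only in rows, so rows that do not move let the fingers close. It gives the time, the measured TCP pose, the force, the opening and the grip force at its end, in the units of the state.
- state(): the state, without advancing time (a new reading comes with each control period).
- camera(name): name is "scene" or "side" or "wrist"; returns a dict with "img" (480x640x3 uint8, red, green, blue), "depth" (480x640 float32, mm along the optical axis (not along the pixel's ray), 0 where there is no reading), "fx", "fy", "cx", "cy" (pixels), "pose" (4x4, takes a point from camera to world coordinates); the wrist camera has in their place "mount" (4x4, takes a point from camera to tool coordinates, whose origin is the TCP and whose axes are the flange's). Camera axes: x right, y down, z forward; pixel columns grow to the right and rows downward; lengths in mm; the calibration is good to about 2 mm. A picture is of the moment at which its call begins: read the wrist's pose just before it.
- finish_job(): hands the job in; it is judged then, once.
The state is a dict: "time_s": time; "q": joint angles; "qd": joint speeds; "joint_efforts": joint torques, N m; "tcp_pos": TCP position; "orientation": TCP orientation; "ft_force": force on the tool from outside, world axes, zero at the start; "wrist_torque": the same for the moment, N m; "finger_gap": finger opening in mm; "gripper_force": force on a finger pad.
Only numpy, scipy, OpenCV 4.12 (cv2) and the standard library are available. Lean on these libraries where they do the work, as an engineer would, in place of code of your own. Each camera call takes 0.05 s, during which the arm holds its last target. There are 200 camera calls.

### The job

I want to move cleaned grips from the steel pot into the drying bay: lift the pot's lid off by its black knob and set it down, without dropping it, knob up on the blue mat. Then take the red knob of the gate's sagging bolt, lift the bolt over the bent lip of its keeper while drawing it back towards the hinge, and pull the gate towards the robot until its free edge stands about 8 cm out. Finish still gripping the red knob and holding the gate steady there, because it springs shut; do not shift the pot or knock the ink bottle, the ink cup or the tattoo machine.

Things in the scene. Friction and masses are not known exactly. Their poses are not given: they have to be found in the camera images.
- lid: loose round steel lid on the pot, about 0.2 kg: plate 116 mm across, 5 mm thick; below it a plug 88 mm across, 7 mm deep, loose in the pot's mouth; on top a black knob. Origin at the centre of the plate's underside, z up. Raise it 20 mm before moving sideways. On the mat it rests on its plug (origin 7 mm above the mat)
- lid_knob (a point): centre of the lid's upright black knob (cylinder, 22 mm across, 36 mm tall), 25 mm above the underside of the lid's plate (20 mm above the plate's upper face); lies 36 mm above the table when the lid lies on the mat
- pot: open round steel pot, 110 mm across, 90 mm tall, loose, 0.8 kg, with three grips standing in it; origin under its centre, on the table
- mat_top (a point): centre of the upper face of the fixed blue square mat, 170 x 170 mm, 4 mm thick; x and y along its sides. The lid belongs at its centre
- bolt_knob: red upright knob on the bolt on top of the gate: cylinder, 24 mm across, 52 mm tall. Origin on its axis at a good grip height, 20 mm below its top, 32 mm above the bolt bar. y points along the bolt to the hinge (the way it is drawn), x across the gate away from the robot, z up; moves with bolt and gate. Guides as tall as the origin stand 42 mm beyond the knob's travel along y: close the fingers along x
- bolt_lift (a joint): how far the sagging bolt is lifted in its tall loose guides, m: 0 hanging low (start), 0.018 fully up; it falls back when let go (about 2.5 N)
- bolt (a joint): how far the bolt is drawn towards the hinge, m: 0 to 0.003 at the start, 0.05 fully drawn. Its square end block (28 mm wide, 30 mm high) is caught behind the keeper's lip: 4 mm of play, then blocked unless bolt_lift is above 0.008 (0.012 to 0.015 is safe). From 0.024 the gate is free. Slides with about 1.5 N of friction, stays where left
- gate (a joint): angle of the gate, rad: 0 shut (start), growing as it opens towards the robot, that is, turning clockwise seen from above about the hinge. A spring (0.6 N m per rad, 0.3 N m when shut) pulls it shut. The free edge is 280 mm from the hinge: 80 mm out is 0.29 rad
- gate_hinge (a point): point on the gate's upright hinge axis, at the height of the gate's top rail (150 mm); fixed. The bolt and knob lie straight above the line from the hinge to the free edge; shut, the knob's axis is 205 mm from the hinge with the bolt shot, 155 mm with it fully drawn
- gate_stile (a point): free edge of the gate (outer edge of its dark stile), at the top rail's upper face (150 mm); gate of dark steel bars with a clear pane, 280 mm long, 150 mm tall, 18 mm thick
- keeper_lip (a point): top middle of the lip (161 mm high) of the brass keeper on the fixed post beside the gate's free edge: a trough open at the top and the far end, whose lip on the gate's side is bent up; its two brass walls rise to 197 mm
- ink_bottle: amber bottle, 42 mm across, 130 mm tall with black collar and white spout; origin under its centre; leave alone
- ink_cup: small black open cup, 36 mm across, 30 mm tall; origin under its centre; leave alone
- machine: black tattoo machine lying on the table, 135 mm long along its x, 28 mm wide, 52 mm tall; origin under it; leave alone

How it is judged:
By the outcome, as a careful person would: the job done as asked, in the order asked, and still so for the second after the job is handed in, while the arm keeps its last pose, push and grip.
It also fails if it takes over 51 s, if anything falls off the work surface, if the arm or the gripper's body presses on something with over 40 N, if the wrist force passes 120 N, or if a joint passes its speed limit or range.

## Working session

There is one attempt and no reset: what is moved stays moved. The work goes in short steps, Python scripts to look and compute and a shell command to move; the robot and the scene stay as the last step left them, time stands still between calls to the robot, and variables do not carry over. Pictures are saved under pics/ and viewed, at most 10 in all, crops included, and the job is handed in when it is done.

```bash
mkdir -p pics; ls
python3 - <<'E'
from bench import *
import cv2,numpy as np,pickle
s=state();print({k:np.round(v,3).tolist() for k,v in s.items()})
for n in("scene","side"):
    c=camera(n);pickle.dump(c,open(f"{n}.pkl","wb"));cv2.imwrite(f"pics/{n}1.png",c["img"][:,:,::-1])
    print(n,c["fx"],c["cx"],c["cy"],np.round(c["pose"],3).tolist())
E
```

```text
pics
{'time_s': 0.0, 'q': [-0.042, 0.418, -0.01, 1.614, 0.005, 1.111, -0.053], 'qd': [0.001, -0.0, 0.0, 0.001, 0.0, 0.001, 0.001], 'joint_efforts': [0.004, -85.126, 0.64, -42.599, -0.049, 0.019, 0.0], 'tcp_pos': [624.616, -0.02, 212.798], 'orientation': [-2.221, -2.221, 0.002], 'ft_force': [0.534, -0.96, 0.41], 'wrist_torque': [0.072, -0.01, -0.042], 'gripper_force': 0.0, 'finger_gap': 93.792}
scene 576.8257767693334 321.8473687898172 241.50027724177562 [[-0.2, 0.741, -0.641, 1175.311], [0.98, 0.157, -0.124, 152.842], [0.009, -0.653, -0.758, 913.592], [0.0, 0.0, 0.0, 1.0]]
side 532.6801540309928 317.4837238572038 237.0172786380389 [[0.94, -0.189, 0.285, 224.147], [-0.342, -0.559, 0.756, -788.534], [0.017, -0.808, -0.59, 764.676], [0.0, 0.0, 0.0, 1.0]]
```

View pics/scene1.png

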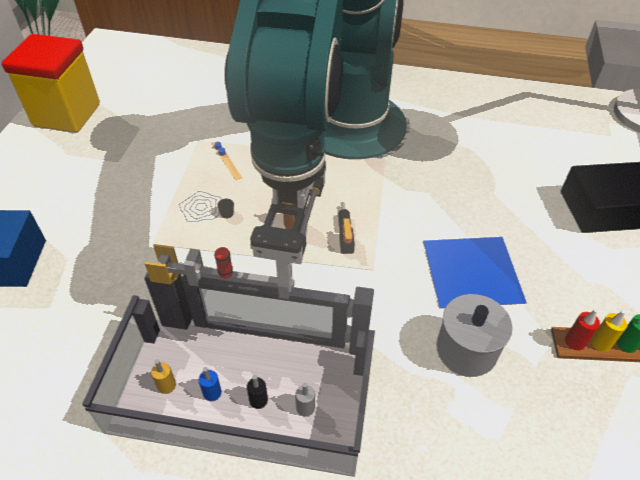

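View pics/side1.png

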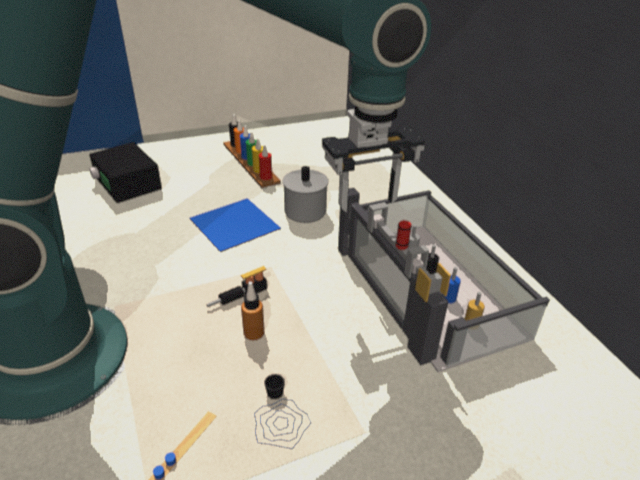

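The scene view shows the red knob at about (224,262), keeper (165,265), lid knob (481,315), mat centre (474,272), cup (226,208) and machine (345,230). In the side view the red knob is at (403,234), lid knob (306,174), mat (235,224), bottle (253,315), cup (274,386) and keeper (432,280).

```bash
cat > h.py <<'E'
import numpy as np,cv2,pickle
def ray(c,uv):
    P=c["pose"];d=P[:3,:3]@np.array([(uv[0]-c["cx"])/c["fx"],(uv[1]-c["cy"])/c["fy"],1.]);return P[:3,3],d
def onz(c,uv,z):
    o,d=ray(c,uv);return o+d*(z-o[2])/d[2]
def tri(c1,u1,c2,u2):
    A=np.zeros((3,3));b=np.zeros(3)
    L=[]
    for c,u in((c1,u1),(c2,u2)):
        o,d=ray(c,u);d=d/np.linalg.norm(d);M=np.eye(3)-np.outer(d,d);A+=M;b+=M@o;L.append((o,M))
    p=np.linalg.solve(A,b);return p,[np.linalg.norm(M@(p-o)) for o,M in L]
def cloud(c,m):
    v,u=np.nonzero(m&(c["depth"]>0));z=c["depth"][v,u]
    p=np.c_[(u-c["cx"])/c["fx"]*z,(v-c["cy"])/c["fy"]*z,z];return p@c["pose"][:3,:3].T+c["pose"][:3,3]
def roi(m,x0,x1,y0,y1):
    r=np.zeros_like(m);r[y0:y1,x0:x1]=m[y0:y1,x0:x1]
    n,l,s,ce=cv2.connectedComponentsWithStats(r.astype(np.uint8));i=1+np.argmax(s[1:,4]);return l==i,s[i],ce[i]
def hsv(c): return cv2.cvtColor(c["img"],cv2.COLOR_RGB2HSV).astype(int)
E
cat > m.py <<'E'
from h import *
S,D=[pickle.load(open(f"{n}.pkl","rb")) for n in("scene","side")]
red=lambda h:((h[...,0]<8)|(h[...,0]>172))&(h[...,1]>130)&(h[...,2]>50)
blue=lambda h:(h[...,0]>100)&(h[...,0]<130)&(h[...,1]>130)
dark=lambda h:h[...,2]<55
orng=lambda h:(h[...,0]>5)&(h[...,0]<20)&(h[...,1]>130)
gold=lambda h:(h[...,0]>14)&(h[...,0]<30)&(h[...,1]>110)
R={}
for name,f,a,b in[("red",red,(205,245,240,285),(385,420,210,255)),("mat",blue,(415,535,225,315),(180,290,190,255)),
  ("lidknob",dark,(465,500,295,330),(296,318,160,186)),("cup",dark,(212,240,195,222),(260,290,370,402)),
  ("bottle",orng,(278,300,195,235),(238,270,300,345)),("keeper",gold,(140,185,240,290),(410,455,255,310))]:
    out=[]
    for c,r in((S,a),(D,b)):
        m,s,ce=roi(f(hsv(c)),*r);p=cloud(c,m);out.append(ce)
        print(name,"bbox",s.tolist(),"c",ce.round(1),"med",np.median(p,0).round(),"lo",np.percentile(p,3,0).round(),"hi",np.percentile(p,97,0).round())
    p,e=tri(S,out[0],D,out[1]);print("   tri",p.round(1),np.round(e,1))
for c in(S,D):
    m,_,_=roi(blue(hsv(c)),*((415,535,225,315) if c is S else (180,290,190,255)))
    k,_=cv2.findContours(m.astype(np.uint8),0,2);k=max(k,key=cv2.contourArea)
    q=np.array([onz(c,u,4)[:2] for u in k[:,0]],np.float32);print("matrect",cv2.minAreaRect(q))
E
python3 m.py
```

```text
red bbox [215, 248, 14, 12, 121] c [221.5 253.1] med [ 649. -106.  226.] lo [ 639. -114.  224.] hi [659. -97. 229.]
red bbox [396, 221, 15, 29, 319] c [403.  234.8] med [ 643. -116.  206.] lo [ 636. -120.  177.] hi [ 654. -102.  225.]
   tri [ 639.  -114.7  208.5] [3.6 3.6]
mat bbox [424, 237, 102, 71, 5049] c [473.  269.7] med [417. 315.   4.] lo [337. 233.   1.] hi [489. 398.   7.]
mat bbox [191, 199, 89, 52, 2470] c [234.  224.1] med [414. 307.   2.] lo [335. 230.  -1.] hi [498. 391.   5.]
   tri [414.2 315.   -1.4] [2.2 2.2]
lidknob bbox [473, 313, 13, 13, 61] c [478. 320.] med [612. 307. 112.] lo [607. 300. 101.] hi [614. 317. 125.]
lidknob bbox [302, 167, 7, 14, 91] c [305.  173.7] med [599. 300. 116.] lo [592. 296. 100.] hi [607. 309. 130.]
   tri [605.1 310.4 107.9] [3. 3.]Traceback (most recent call last):
  File "m.py", line 14, in <module>
    m,s,ce=roi(f(hsv(c)),*r);p=cloud(c,m);out.append(ce)
           ~~~^^^^^^^^^^^^^^
  File "h.py", line 17, in roi
    n,l,s,ce=cv2.connectedComponentsWithStats(r.astype(np.uint8));i=1+np.argmax(s[1:,4]);return l==i,s[i],ce[i]
                                                                      ~~~~~~~~~^^^^^^^^^
    return _wrapfunc(a, 'argmax', axis=axis, out=out, **kwds)
    return bound(*args, **kwds)
ValueError: attempt to get argmax of an empty sequence
```

```bash
cat > m2.py <<'E'
from h import *
S,D=[pickle.load(open(f"{n}.pkl","rb")) for n in("scene","side")]
def box(w,u0,u1,v0,v1):
    m=np.zeros((480,640),bool);m[v0:v1,u0:u1]=1;return m
for c,r,n in((S,(430,525,285,380),"S"),(D,(275,335,160,225),"D")):
    p=cloud(c,box(c,*r));q=p[abs(p[:,2]-95)<4][:,:2].astype(np.float32)
    md=np.median(q,0);q=q[np.linalg.norm(q-md,axis=1)<80]
    print(n,"lid plate",cv2.minEnclosingCircle(q),cv2.minAreaRect(q),len(q))
    h=hsv(c);m=box(c,*r)&(h[...,2]<95);k=cloud(c,m);k=k[k[:,2]>104];t=k[k[:,2]>127]
    print("  knob",k.mean(0).round(1),np.ptp(k,0).round(),"top",t.mean(0).round(1) if len(t) else 0,len(t),"maxz",k[:,2].max().round())
# knob by rays: top ellipse/red extents
for c,r,n in((S,(205,245,240,285),"S"),(D,(385,420,205,255),"D")):
    h=hsv(c);m,s,ce=roi(((h[...,0]<10)|(h[...,0]>168))&(h[...,1]>100)&(h[...,2]>30),*r);p=cloud(c,m)
    t=p[p[:,2]>np.percentile(p[:,2],99)-5]
    print(n,"red",s.tolist(),ce.round(1),"zr",np.percentile(p[:,2],[1,99]).round(),"top",t.mean(0).round(1),np.ptp(t,0).round(),len(t),"on z=200",onz(c,ce,200).round(1))
# gate rail top
p=np.r_[cloud(S,box(S,130,380,240,350))]
g=p[(abs(p[:,2]-150)<4)&(p[:,0]>560)&(p[:,0]<760)]
np.save("g.npy",g)
for y in range(-200,200,20):
    a=g[(g[:,1]>=y)&(g[:,1]<y+20)]
    if len(a)>3: print(y,len(a),np.percentile(a[:,0],[5,50,95]).round())
h=hsv(S);m=box(S,135,190,235,295)&(h[...,0]>14)&(h[...,0]<32)&(h[...,1]>100);k=cloud(S,m);print("keeper",np.percentile(k,[2,50,98],0).round())
h=hsv(D);m=box(D,405,455,250,310)&(h[...,0]>14)&(h[...,0]<32)&(h[...,1]>100);k=cloud(D,m);print("keeperD",np.percentile(k,[2,50,98],0).round())
for c,r,n in((D,(236,270,276,342),"bottle"),(D,(262,290,370,400),"cup"),(D,(205,270,265,310),"machine"),(S,(330,360,200,255),"machineS"),(S,(216,238,198,220),"cupS")):
    k=cloud(c,box(c,*r));k=k[k[:,2]>8];print(n,np.percentile(k,[2,50,98],0).round().tolist())
E
python3 m2.py
```

```text
S lid plate ((602.2037353515625, 309.4018859863281), 59.25859451293945) ((602.8749389648438, 308.623291015625), (115.87220764160156, 114.97144317626953), 13.252368927001953) 2902
  knob [607.3 308.1 123.3] [23. 22. 32.] top [604.4 308.9 130.8] 118 maxz 136.0
D lid plate ((601.343505859375, 307.05291748046875), 59.531253814697266) ((600.8693237304688, 306.7457275390625), (114.68449401855469, 113.34325408935547), 81.83500671386719) 677
  knob [586.1 226.  166.5] [ 74. 345. 225.] top [568.4 128.3 232.9] 55 maxz 329.0
S red [217, 259, 15, 15, 164] [224.1 266.5] zr [187. 218.] top [ 657.  -102.9  215.9] [12. 16.  6.] 20 on z=200 [ 654.4 -103.5  200. ]
D red [396, 220, 15, 30, 336] [403.  234.8] zr [173. 226.] top [ 646.2 -109.4  223.7] [24. 24.  5.] 85 on z=200 [ 647.1 -108.2  200. ]
-200 38 [650. 659. 669.]
-180 26 [651. 658. 667.]
-160 68 [647. 655. 666.]
-140 85 [646. 652. 658.]
-120 87 [645. 652. 658.]
-100 87 [645. 651. 656.]
-80 88 [644. 651. 656.]
-60 88 [643. 651. 655.]
-40 81 [643. 650. 654.]
-20 23 [642. 658. 661.]
0 118 [636. 645. 653.]
20 127 [635. 644. 652.]
40 126 [635. 643. 651.]
60 126 [634. 643. 650.]
80 101 [634. 643. 649.]
100 32 [655. 656. 658.]
120 22 [654. 655. 656.]
keeper [[ 631. -229.  151.]
 [ 670. -209.  179.]
 [ 674. -192.  199.]]
keeperD [[ 629. -232.   48.]
 [ 633. -218.  177.]
 [ 779.  -45.  196.]]
bottle [[348.0, -88.0, 10.0], [370.0, -74.0, 45.0], [421.0, 54.0, 117.0]]
cup [[351.0, -233.0, 8.0], [368.0, -212.0, 22.0], [383.0, -199.0, 30.0]]
machine [[305.0, -81.0, 10.0], [371.0, 34.0, 32.0], [424.0, 60.0, 119.0]]
machineS [[305.0, 27.0, 11.0], [400.0, 50.0, 28.0], [429.0, 70.0, 54.0]]
cupS [[351.0, -231.0, 9.0], [365.0, -215.0, 22.0], [385.0, -199.0, 32.0]]
```

```bash
python3 -c "
import bench;print([n for n in dir(bench) if n[0]!='_'],getattr(bench,'tip_reach',None))"
python3 -m creep '[[[1,0,0.01,0.035,0],[1,-0.003,0.038,0,0],[1,-0.003,0.038,0,0],[1,-0.003,0.038,0,0],[1,-0.003,0.038,0,0]]]'
python3 -m creep '[[[1,-0.003,0.038,0,0],[1,-0.003,0.038,0,0],[1,-0.003,0.035,0,0],[1,-0.002,0.035,0,0],[1,0,0,0,0]]]'
python3 - <<'E'
from bench import *
from h import *
S,D=[pickle.load(open(f"{n}.pkl","rb")) for n in("scene","side")]
for c,r in((S,(415,535,225,315)),(D,(180,290,190,255))):
    h=hsv(c);m,_,_=roi((h[...,0]>100)&(h[...,0]<130)&(h[...,1]>130),*r)
    k,_=cv2.findContours(m.astype(np.uint8),0,2);k=max(k,key=cv2.contourArea)
    q=np.array([onz(c,u,4)[:2] for u in k[:,0]],np.float32);print("mat",cv2.minAreaRect(q))
s=state();c=camera("wrist");c["s"]=s;pickle.dump(c,open("w1.pkl","wb"))
print(s["time_s"],s["tcp_pos"],s["orientation"],np.round(c["mount"],3).tolist(),c["fx"],c["cx"],c["cy"],s["ft_force"])
cv2.imwrite("pics/w1.png",c["img"][:,:,::-1])
E
```

```text
['PlanningError', 'camera', 'finish_job', 'state', 'tip_reach'] 8.0
time_s: 0.52
tcp_pos: [612.5, 163.6, 248.3]
orientation: [-2.222, -2.221, 0.0]
ft_force: [0.1, 0.3, 0.8]
finger_gap: 93.9
gripper_force: 0.0
time_s: 0.93
tcp_pos: [599.1, 315.9, 247.5]
orientation: [-2.21, -2.228, -0.0]
ft_force: [0.2, 0.8, -0.8]
finger_gap: 94.3
gripper_force: 0.0
mat ((417.81573486328125, 314.3432312011719), (168.10174560546875, 166.8555145263672), 15.514739036560059)
mat ((415.93780517578125, 309.3119812011719), (164.7954559326172, 163.61875915527344), 15.636181831359863)
0.9333 [599.13519653 315.90130889 247.52108524] [-2.21009626e+00 -2.22786002e+00 -2.07893266e-04] [[0.0, -0.972, -0.233, 67.808], [1.0, -0.0, 0.001, 0.308], [-0.001, -0.233, 0.972, -172.42], [0.0, 0.0, 0.0, 1.0]] 359.00168686078797 320.1750152899509 237.0413360394128 [ 0.19610452  0.76032381 -0.84490014]
```

View pics/w1.png

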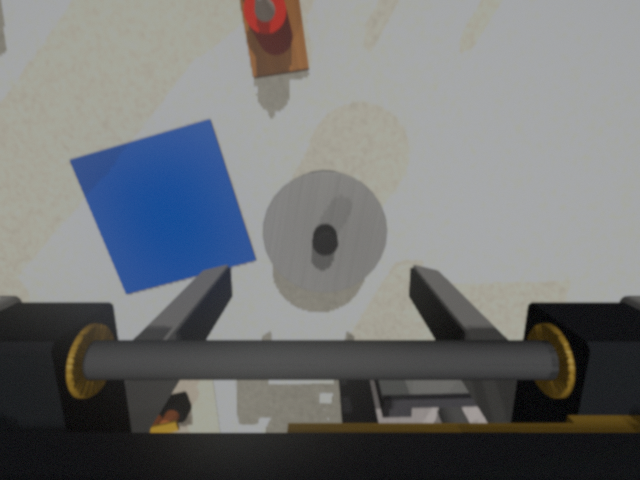

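The wrist view shows the lid's plate centred near (325,230), with its knob at (325,237). The whole mat is visible, with corners near (71,160), (211,120), (256,262) and (128,293).

```bash
cat >> h.py <<'E'
from scipy.spatial.transform import Rotation as Ro
def wpose(c):
    T=np.eye(4);T[:3,:3]=Ro.from_rotvec(c["s"]["orientation"]).as_matrix();T[:3,3]=c["s"]["tcp_pos"];c["pose"]=T@c["mount"];return c
E
python3 - <<'E'
from h import *
c=wpose(pickle.load(open("w1.pkl","rb")));h=hsv(c)
m,_,_=roi((h[...,0]>100)&(h[...,0]<130)&(h[...,1]>130),60,270,100,300)
k,_=cv2.findContours(m.astype(np.uint8),0,2);k=max(k,key=cv2.contourArea)
print("mat",cv2.minAreaRect(np.array([onz(c,u,4)[:2] for u in k[:,0]],np.float32)))
b=np.zeros((480,640),bool);b[160:315,250:400]=1
p=cloud(c,b);q=p[abs(p[:,2]-95)<5][:,:2].astype(np.float32);print("lid",cv2.minEnclosingCircle(q),len(q))
m,s,ce=roi(h[...,2]<70,300,350,215,265);k=cloud(c,m);print("knob",s,ce,onz(c,ce,125).round(1),k.mean(0).round(1),np.percentile(k,[3,97],0).round(1))
m,s,ce=roi((h[...,2]<60),300,350,215,240)
t=k[k[:,2]>128];print(len(t),t.mean(0).round(1))
E
```

```text
mat ((417.9283142089844, 314.118408203125), (166.6601104736328, 166.61700439453125), 15.701096534729004)
lid ((603.6981811523438, 309.85528564453125), 57.988983154296875) 11148
knob [313 225  24  30 596] [324.60234899 239.81208054] [603.2 311.  125. ] [603.2 312.1 129.5] [[594.4 301.4 110.7]
 [611.8 320.5 133.4]]
492 [603.2 310.8 131.9]
```

```bash
python3 -m creep '[[[1,0,0,0,0],[1,0,0,-0.03,0],[1,0,0,-0.03,0],[1,0,0,0,0],[1,0,0,0,0]]]'
```

```text
time_s: 1.4
tcp_pos: [601.9, 306.4, 187.9]
orientation: [-2.223, -2.219, 0.004]
ft_force: [1.3, -0.7, 0.3]
finger_gap: 94.2
gripper_force: 0.0
```

```bash
python3 -m creep '[[[1,0.001,0.002,-0.03,0],[1,0,0,-0.03,0],[1,0,0,-0.02,0],[1,0,0,0,0],[1,0,0,0,0]]]'
python3 -m creep '[[[0.1,0,0,0,0],[0.1,0,0,0,0],[0.1,0,0,0,0],[0.1,0,0,0,0],[0.1,0,0,0,0]]]' 20
```

```text
time_s: 1.82
tcp_pos: [603.7, 309.8, 110.0]
orientation: [2.222, 2.22, 0.001]
ft_force: [-0.1, -0.0, 0.4]
finger_gap: 94.1
gripper_force: 0.0
time_s: 2.23
tcp_pos: [603.2, 310.1, 109.1]
orientation: [2.221, 2.221, 0.001]
ft_force: [-0.3, -0.2, -0.6]
finger_gap: 63.8
gripper_force: 0.0
```

```bash
python3 -m creep '[[[0.1,0,0,0,0],[0.1,0,0,0,0],[0.1,0,0,0,0],[0.1,0,0,0,0],[0.1,0,0,0,0]]]'
python3 -m creep '[[[0.1,0,0,0,0],[0.1,0,0,0,0],[0.1,0,0,0,0],[0.1,0,0,0,0],[0.1,0,0,0,0]]]'
```

```text
time_s: 2.65
tcp_pos: [602.9, 310.0, 108.3]
orientation: [-2.221, -2.221, 0.0]
ft_force: [-0.0, -0.4, -1.1]
finger_gap: 31.0
gripper_force: 0.0
time_s: 3.07
tcp_pos: [603.0, 310.0, 108.4]
orientation: [-2.221, -2.221, 0.0]
ft_force: [-0.3, -0.2, -1.3]
finger_gap: 21.8
gripper_force: 20.0
```

```bash
python3 -m creep '[[[0.1,0,0,0.005,0],[0.1,0,0,0.01,0],[0.1,0,0,0.015,0],[0.1,0,0,0.02,0],[0.1,0,0,0.02,0]]]' 30
python3 -m creep '[[[0.1,0,0,0.02,0],[0.1,0,0,0.01,0],[0.1,0,0,0,0],[0.1,0,0,0,0],[0.1,0,0,0,0]]]'
```

```text
time_s: 3.48
tcp_pos: [602.8, 309.9, 179.9]
orientation: [-2.221, -2.221, 0.0]
ft_force: [-0.7, -0.9, -2.1]
finger_gap: 21.5
gripper_force: 30.0
time_s: 3.9
tcp_pos: [602.5, 309.7, 207.2]
orientation: [-2.221, -2.221, 0.003]
ft_force: [0.2, 0.6, -3.6]
finger_gap: 21.3
gripper_force: 30.0
```

```bash
python3 -m creep '[[[0.1,-0.015,0,0,0],[0.1,-0.03,0.001,0,0],[0.1,-0.03,0.001,0,0],[0.1,-0.03,0.001,0,0],[0.1,-0.03,0.001,0,0]]]'
python3 -m creep '[[[0.1,-0.03,0,0,0],[0.1,-0.02,0,0,0],[0.1,0,0,-0.01,0],[0.1,0,0,-0.02,0],[0.1,0,0,-0.03,0]]]'
python3 -m creep '[[[0.1,0,0,-0.03,0],[0.1,0,0,-0.03,0],[0.1,0,0,-0.02,0],[0.1,0,0,0,0],[0.1,0,0,0,0]]]'
```

```text
time_s: 4.32
tcp_pos: [466.1, 313.5, 207.0]
orientation: [-2.221, -2.221, 0.003]
ft_force: [0.8, 1.3, -1.4]
finger_gap: 21.3
gripper_force: 30.0
time_s: 4.73
tcp_pos: [418.6, 314.5, 148.7]
orientation: [2.221, 2.221, 0.004]
ft_force: [1.1, 0.4, -2.0]
finger_gap: 21.6
gripper_force: 30.0
time_s: 5.15
tcp_pos: [417.4, 313.4, 67.5]
orientation: [-2.221, -2.221, 0.005]
ft_force: [0.8, -0.3, -1.5]
finger_gap: 21.6
gripper_force: 30.0
```

Run:
```python
from bench import *
from h import *
s=state();c=camera("scene");pickle.dump(c,open("s2.pkl","wb"));print(s["tcp_pos"],s["ft_force"])
cv2.imwrite("pics/s2.png",c["img"][180:400,380:,::-1])
```

```text
[417.44531071 313.43965692  67.45648909] [ 0.80172917 -0.27579629 -1.49111108]
```

View pics/s2.png

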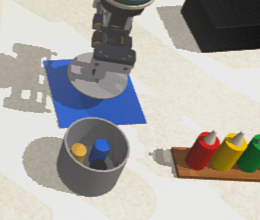

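The lid hangs level over the mat and the pot stands open where it was. I'll lower it the last 38 mm.

```bash
python3 -m creep '[[[0.1,0,0,-0.015,0],[0.1,0,0,-0.01,0],[0.1,0,0,-0.007,0],[0.1,0,0,-0.003,0],[0.1,0,0,0,0]]]'
python3 -m creep '[[[0.1,0,0,-0.001,0],[0.1,0,0,-0.001,0],[0.1,0,0,0,0],[0.1,0,0,0,0],[0.1,0,0,0,0]]]'
```

```text
time_s: 5.62
tcp_pos: [417.9, 313.9, 33.2]
orientation: [-2.221, -2.221, 0.001]
ft_force: [-0.5, -0.9, -2.7]
finger_gap: 21.3
gripper_force: 30.0
time_s: 6.03
tcp_pos: [418.1, 314.1, 31.6]
orientation: [2.221, 2.221, 0.0]
ft_force: [-0.2, 0.3, -2.9]
finger_gap: 21.5
gripper_force: 30.0
```

```bash
python3 -m creep '[[[0.1,0,0,-0.001,0],[0.1,0,0,-0.001,0],[0.1,0,0,0,0],[0.1,0,0,0,0],[0.1,0,0,0,0]]]'
python3 -m creep '[[[0.1,0,0,-0.001,0],[0.1,0,0,0,0],[0.1,0,0,0,0],[0.1,0,0,0,0],[0.1,0,0,0,0]]]'
```

```text
time_s: 6.45
tcp_pos: [418.0, 314.0, 29.4]
orientation: [-2.221, -2.221, 0.0]
ft_force: [0.1, 0.4, -2.0]
finger_gap: 21.6
gripper_force: 30.0
time_s: 6.87
tcp_pos: [418.0, 314.1, 29.2]
orientation: [2.221, 2.221, 0.0]
ft_force: [-6.2, -3.7, 18.0]
finger_gap: 21.4
gripper_force: 30.0
```

```bash
python3 -m creep '[[[0.1,0,0,0.001,0],[0.1,0,0,0,0],[0.28,0,0,0,0],[0.28,0,0,0,0],[0.28,0,0,0,0]]]'
python3 -m creep '[[[0.55,0,0,0,0],[0.55,0,0,0,0],[0.55,0,0,0,0],[0.55,0,0,0,0],[0.55,0,0,0,0]]]'
python3 -m creep '[[[0.55,0,0,0.01,0],[0.55,0,0,0.02,0],[0.55,0,0,0.035,0],[0.55,0,0,0.04,0],[0.55,0,0,0.04,0]]]'
```

```text
time_s: 7.28
tcp_pos: [418.0, 314.0, 29.4]
orientation: [-2.221, -2.221, 0.0]
ft_force: [-0.2, -0.2, 0.9]
finger_gap: 26.4
gripper_force: 0.0
time_s: 7.7
tcp_pos: [418.0, 314.0, 29.4]
orientation: [-2.221, -2.221, 0.0]
ft_force: [-0.0, 0.9, 0.5]
finger_gap: 51.1
gripper_force: 0.0
time_s: 8.12
tcp_pos: [417.4, 313.6, 176.7]
orientation: [-2.221, -2.221, 0.001]
ft_force: [0.5, 0.4, 0.8]
finger_gap: 51.8
gripper_force: 0.0
```

```bash
python3 -m creep '[[[0.55,0,0,0.04,0],[0.55,0,0,0.04,0],[0.55,0.013,-0.023,0.03,0],[0.55,0.018,-0.033,0,0],[0.55,0.018,-0.033,0,0]]]'
python3 -m creep '[[[0.55,0.018,-0.033,0,0],[0.55,0.018,-0.033,0,0],[0.55,0.018,-0.033,0,0.02],[0.55,0.018,-0.033,0,0.027],[0.55,0.018,-0.033,0,0]]]'
python3 -m creep '[[[0.55,0.018,-0.033,0,0],[0.55,0.018,-0.033,0,0],[0.55,0.018,-0.033,0,0],[0.55,0.018,-0.033,0,0],[0.55,0.015,-0.02,0,0]]]'
python3 -m creep '[[[0.55,0,0,0,0],[0.55,0,0,0,0],[0.55,0,0,0,0]]]'
python3 - <<'E'
from bench import *
from h import *
s=state();c=camera("wrist");c["s"]=s;pickle.dump(c,open("w2.pkl","wb"));print(s["tcp_pos"],s["orientation"])
cv2.imwrite("pics/w2.png",c["img"][:,:,::-1])
d=camera("scene");pickle.dump(d,open("s3.pkl","wb"))
b=np.zeros((480,640),bool);b[210:340,400:560]=1
p=cloud(d,b);q=p[abs(p[:,2]-16)<3][:,:2].astype(np.float32);q=q[np.linalg.norm(q-[418,314],axis=1)<75];print("lid",cv2.minEnclosingCircle(q),cv2.minAreaRect(q),len(q))
q=p[abs(p[:,2]-90)<4][:,:2].astype(np.float32);q=q[np.linalg.norm(q-[603,310],axis=1)<75];print("pot",cv2.minEnclosingCircle(q),cv2.minAreaRect(q),len(q))
E
```

```text
time_s: 8.53
tcp_pos: [467.6, 224.7, 287.3]
orientation: [2.218, 2.223, 0.006]
ft_force: [1.2, -0.1, -0.8]
finger_gap: 51.5
gripper_force: 0.0
time_s: 8.95
tcp_pos: [557.3, 58.3, 285.5]
orientation: [2.166, 2.275, 0.001]
ft_force: [1.0, 1.3, 0.3]
finger_gap: 51.6
gripper_force: 0.0
time_s: 9.37
tcp_pos: [644.3, -96.0, 285.2]
orientation: [2.171, 2.269, -0.001]
ft_force: [-0.2, 0.8, 0.2]
finger_gap: 51.6
gripper_force: 0.0
time_s: 9.62
tcp_pos: [643.7, -91.2, 284.8]
orientation: [-2.168, -2.273, -0.001]
ft_force: [0.4, 0.1, 0.9]
finger_gap: 51.9
gripper_force: 0.0
[643.68078695 -91.23141326 284.82685245] [-2.16763386e+00 -2.27332721e+00 -5.83389227e-04]
lid ((418.053466796875, 311.95501708984375), 59.53902053833008) ((419.0134582519531, 312.7432861328125), (115.77521514892578, 114.28732299804688), 2.2109856605529785) 1776
pot ((601.1585693359375, 308.0755310058594), 56.03061294555664) ((590.8799438476562, 305.8604736328125), (86.6634521484375, 109.56712341308594), 12.58752155303955) 346
```

View pics/w2.png

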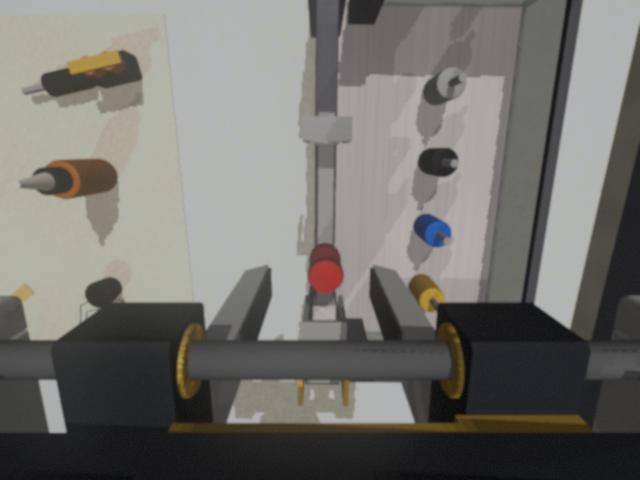

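The wrist view shows the red knob's top at about (326,273). The gate bar and bolt run straight up the image, so the yaw fits, and the guides are at (325,128) and (322,340). The lid sits centred on the mat and the pot hasn't moved.

Run:
```python
from h import *
c=wpose(pickle.load(open("w2.pkl","rb")));h=hsv(c)
m,s,ce=roi(((h[...,0]<10)|(h[...,0]>168))&(h[...,1]>100),295,355,235,300);p=cloud(c,m)
t=p[p[:,2]>np.percentile(p[:,2],99)-6];print("bbox",s,"maxz",np.percentile(p[:,2],[50,95,99]).round(1),"top",t.mean(0).round(1),np.ptp(t,0).round(1),len(t))
zt=np.median(t[:,2]);print("circle", zt, cv2.minEnclosingCircle(t[:,:2].astype(np.float32)))
b=np.zeros((480,640),bool);b[0:330,290:360]=1
g=cloud(c,b);g=g[abs(g[:,2]-150)<4]
for y0,y1 in((-90,-60),(-60,-30),(-20,0),(0,20),(20,40),(40,60),(60,80)):
    a=g[(g[:,1]>y0)&(g[:,1]<y1)]
    if len(a)>10: print(y0,len(a),np.percentile(a[:,0],[3,50,97]).round(1),a[:,2].mean().round(1))
```

```text
bbox [309 259  34  34 905] maxz [227.1 228.2 228.6] top [ 648.3 -105.4  227. ] [22.5 23.   6.5] 898
circle 227.1373674197394 ((648.0643310546875, -106.35596466064453), 12.076662063598633)
-90 193 [638.6 641.2 656.5] 150.9
-60 212 [637.3 639.8 655.2] 150.9
0 394 [636.1 644.4 652.9] 151.1
20 591 [635.3 643.5 651.7] 151.2
40 641 [634.5 642.8 651.4] 151.1
60 671 [633.6 641.9 650.3] 151.2
```

```bash
python3 -m creep '[[[0.55,0.0045,-0.015,0,0],[0.55,0,0,-0.03,0],[0.55,0,0,-0.03,0],[0.55,0,0,-0.01,0],[0.55,0,0,0,0]]]'
python3 -m creep '[[[0.55,0,0,-0.01,0],[0.55,0,0,-0.01,0],[0.55,0,0,0,0],[0.55,0,0,0,0],[0.55,0,0,0,0]]]'
```

```text
time_s: 10.13
tcp_pos: [647.3, -106.6, 212.3]
orientation: [-2.166, -2.271, 0.004]
ft_force: [0.1, 0.6, 0.3]
finger_gap: 51.6
gripper_force: 0.0
time_s: 10.55
tcp_pos: [648.8, -107.1, 195.1]
orientation: [2.168, 2.273, 0.001]
ft_force: [-0.3, -0.1, 0.0]
finger_gap: 51.7
gripper_force: 0.0
```

Now close on it.

```bash
python3 -m creep '[[[0.1,-0.0005,0.001,0,0],[0.1,0,0,0,0],[0.1,0,0,0,0],[0.1,0,0,0,0],[0.1,0,0,0,0]]]' 25
python3 -m creep '[[[0.1,0,0,0,0],[0.1,0,0,0,0],[0.1,0,0,0,0],[0.1,0,0,0,0],[0.1,0,0,0,0]]]' 40
```

```text
time_s: 10.97
tcp_pos: [648.0, -106.0, 194.5]
orientation: [2.169, 2.273, -0.0]
ft_force: [-0.9, 0.4, 2.1]
finger_gap: 23.4
gripper_force: 25.0
time_s: 11.38
tcp_pos: [648.0, -106.0, 194.5]
orientation: [2.169, 2.273, -0.0]
ft_force: [-0.7, -0.1, 4.0]
finger_gap: 23.3
gripper_force: 40.0
```

```bash
python3 -m creep '[[[0.1,0,0,0.004,0],[0.1,0,0,0.004,0],[0.1,0,0,0.004,0],[0.1,0,0,0.002,0],[0.1,0,0,0,0]]]'
python3 -m creep '[[[0.1,0,0,0,0],[0.1,0,0,0,0]]]'
```

```text
time_s: 11.8
tcp_pos: [648.0, -106.0, 209.0]
orientation: [2.168, 2.273, 0.0]
ft_force: [-0.7, 0.3, -1.3]
finger_gap: 23.4
gripper_force: 40.0
time_s: 11.97
tcp_pos: [647.9, -106.0, 208.3]
orientation: [-2.169, -2.273, 0.0]
ft_force: [-0.7, -0.8, -1.8]
finger_gap: 23.3
gripper_force: 40.0
```

```bash
python3 -m creep '[[[0.1,0,0.003,0,0],[0.1,0,0.004,0,0],[0.1,-0.0005,0.005,0,0],[0.1,0,0,0,0],[0.1,0,0,0,0]]]'
python3 -m creep '[[[0.1,0,0.005,0,0],[0.1,-0.0005,0.007,0,0],[0.1,0,0.007,0,0],[0.1,-0.0005,0.007,0,0],[0.1,0,0,0,0]]]'
python3 -m creep '[[[0.1,0,0,0,0],[0.1,0,0,0,0]]]'
```

```text
time_s: 12.38
tcp_pos: [647.5, -93.0, 208.3]
orientation: [-2.167, -2.274, -0.0]
ft_force: [-0.2, 2.4, -2.7]
finger_gap: 23.7
gripper_force: 40.0
time_s: 12.8
tcp_pos: [646.5, -65.6, 208.4]
orientation: [-2.166, -2.275, -0.001]
ft_force: [-1.0, 1.9, -1.9]
finger_gap: 23.4
gripper_force: 40.0
time_s: 12.97
tcp_pos: [646.5, -67.6, 208.4]
orientation: [-2.168, -2.273, -0.0]
ft_force: [-0.5, 0.9, -3.0]
finger_gap: 23.3
gripper_force: 40.0
```

```bash
python3 -m creep '[[[0.1,-0.0048,0,0,-0.029],[0.1,-0.0048,0,0,-0.029],[0.1,-0.0048,0.0002,0,-0.029],[0.1,-0.0048,0.0002,0,-0.029],[0.1,0,0,0,0]]]'
python3 -m creep '[[[0.1,0,0,0,0]]]'
```

```text
time_s: 13.38
tcp_pos: [627.1, -67.7, 208.7]
orientation: [2.298, 2.141, 0.001]
ft_force: [2.8, 1.3, -2.8]
finger_gap: 23.2
gripper_force: 40.0
time_s: 13.47
tcp_pos: [627.6, -67.8, 208.7]
orientation: [2.296, 2.144, 0.001]
ft_force: [3.6, -0.0, -2.7]
finger_gap: 23.6
gripper_force: 40.0
```

```bash
python3 -m creep '[[[0.1,-0.0048,0.0005,0,-0.029],[0.1,-0.0048,0.0005,0,-0.029],[0.1,-0.0048,0.0007,0,-0.029],[0.1,-0.0048,0.0008,0,-0.029],[0.1,0,0,0,0]]]'
python3 -m creep '[[[0.1,-0.0047,0.001,0,-0.029],[0.1,-0.0047,0.001,0,-0.029],[0.1,0,0,0,0],[0.1,0,0,0,0],[0.1,0,0,0,0]]]'
python3 -m creep '[[[0.1,0,0,0,0],[0.1,0,0,0,0],[0.1,0,0,0,0],[0.1,0,0,0,0],[0.1,0,0,0,0]]]'
python3 - <<'E'
from bench import *
from h import *
s=state();c=camera("wrist");c["s"]=s;pickle.dump(c,open("w3.pkl","wb"));print(s["tcp_pos"],s["orientation"])
cv2.imwrite("pics/w3.png",c["img"][:,:,::-1])
d=camera("scene");pickle.dump(d,open("s4.pkl","wb"));cv2.imwrite("pics/s4.png",d["img"][:,:,::-1])
E
```

```text
time_s: 13.88
tcp_pos: [608.1, -65.1, 208.6]
orientation: [2.417, 2.006, 0.0]
ft_force: [3.3, 0.6, -3.1]
finger_gap: 23.5
gripper_force: 40.0
time_s: 14.3
tcp_pos: [599.2, -63.3, 208.5]
orientation: [2.472, 1.938, 0.0]
ft_force: [3.1, 0.0, -2.0]
finger_gap: 23.4
gripper_force: 40.0
time_s: 14.72
tcp_pos: [598.8, -63.1, 208.4]
orientation: [2.474, 1.936, -0.0]
ft_force: [3.2, 1.3, -2.3]
finger_gap: 23.2
gripper_force: 40.0
[598.76305317 -63.13224554 208.41620514] [ 2.47410919e+00  1.93600516e+00 -6.77090976e-05]
```

View pics/s4.png

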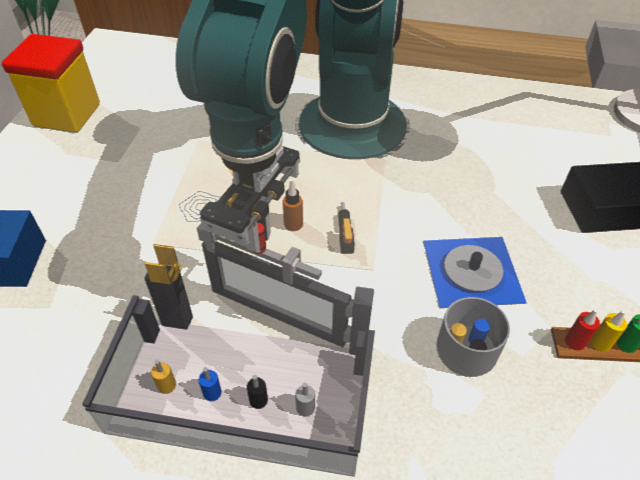

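View pics/w3.png

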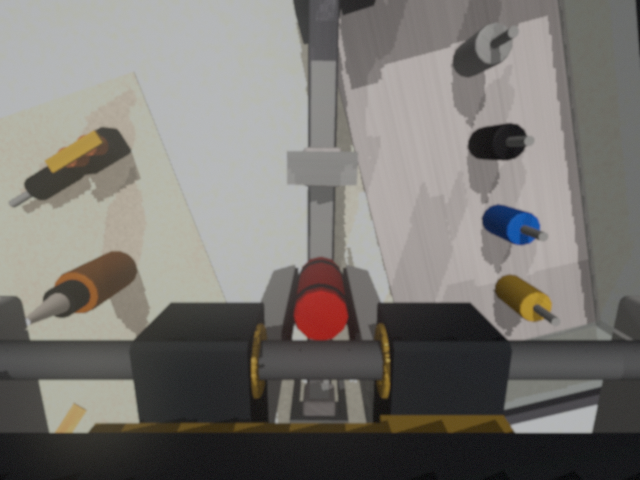

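The gate stands open with the red knob at (320,310) between the pads. The lid is on the mat at (475,268), and the pot, bottle, cup and machine haven't moved. I'll check the gate angle, then settle.

```bash
python3 - <<'E'
from h import *
c=wpose(pickle.load(open("w3.pkl","rb")))
b=np.zeros((480,640),bool);b[0:260,290:360]=1
def line(g):
    vx,vy,x,y=cv2.fitLine(g[:,:2].astype(np.float32),cv2.DIST_HUBER,0,.01,.01).ravel();return np.arctan(vx/vy)
g=cloud(c,b);g=g[(abs(g[:,2]-150)<4)];print("open",len(g),line(g))
c=wpose(pickle.load(open("w2.pkl","rb")));b[:]=0;b[0:240,290:360]=1
g=cloud(c,b);g=g[(abs(g[:,2]-150)<4)&(g[:,1]>0)];print("shut",line(g))
d=pickle.load(open("s4.pkl","rb"))
b[:]=0;b[215:310,195:240]=1;p=cloud(d,b);p=p[(abs(p[:,2]-150)<4)&(p[:,0]<640)];print("stile",len(p),p[np.argsort(p[:,1])[:15]].mean(0).round(1))
E
python3 -m creep '[[[0.1,0,0,0,0],[0.1,0,0,0,0],[0.1,0,0,0,0]]]'
```

```text
open 2796 0.30662748
shut -0.047106817
stile 295 [ 577.1 -173.8  149.1]
time_s: 15.07
tcp_pos: [598.7, -63.1, 208.4]
orientation: [-2.474, -1.936, 0.0]
ft_force: [3.1, -0.2, -2.8]
finger_gap: 23.2
gripper_force: 40.0
```

```bash
python3 -c "
from bench import *
print(finish_job())"
```

```text
the job is handed in; nothing more can be done
None
```

The job is handed in: the lid is knob up at the centre of the blue mat, and the arm still grips the red knob, holding the gate at about 0.29 rad (free edge about 8 cm out). The pot, ink bottle, ink cup and tattoo machine look undisturbed in the last picture.

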